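# Check the wheel gap of a grinder work rest

### The arm

A 6-joint arm with a two-finger parallel gripper is mounted at the origin on the work surface. World frame = base frame: x ahead of the robot, y to its left, z up, the work surface at z = 0. Lengths are in m, angles in rad, forces in N, time in s.
With the tool pointing down it reaches from about 0.2 to 0.875 m from the base axis. Payload 3.4 kg.
Tool frame: the origin (TCP) lies between the finger pads; the fingertips stand 25 mm ahead of it and the grasp point (between the pads) lies 6 mm ahead of it (r.nose_length is the z of the fingertips in the tool frame, in m); z points along the fingers, x is the direction in which the jaws open and shut, and the axes are right-handed (so a half turn about z gives the same grasp; the last joint's range is limited). The gripper opens to 94 mm and grips with 3 to 60 N. Pads are 16 mm wide; open, the fingers measure 119 mm over their backs; the gripper's body (75 mm by 177 mm) begins 78 mm behind the grasp point.
Start: joints at [1.196, 0.276, 1.505, -0, 1.361, -0.121], TCP at [0.144, 0.557, 0.202] pointing down, gripper open.
Joint ranges: [-2.89, 2.89], [-0.75, 2.08], [0.22, 2.7], [-1.18, 4.32], [0.11, 2.71], [-2.7, 2.7]. Speed limits (rad/s): [2.57, 2.57, 3.14, 3.14, 3.14, 3.14].

### API

Orientations are given as a unit quaternion [w, x, y, z].
In Python, from plant import r, gripper_to, inverse_kinematics, vision, models, telemetry gives the robot as it stands. Calls block until the motion is done:
- r.move_to(position, orientation): joint-space move of the TCP to a pose.
- r.move_l(position, rot=None, vel=0.15, guard=None): straight line of the TCP; rot=None keeps the orientation; vel is the mean speed in m/s. With guard (N) it stops when the force on the tool has changed by that much, and returns True; else False.
- r.movej(angles): joint-space move.
- gripper_to(opening, f_grip=None): finger opening in m; f_grip is the grip in N (None keeps the last); returns when the fingers have stopped.
- r.hold(seconds).
- inverse_kinematics(position, orientation): joint angles nearest the present ones, or None.
- vision.snapshot(name): name is "side" or "top"; returns the picture (400x640x3 uint8, red, green, blue); there is no depth.
- vision.get_calibration(name): a dict with "fx", "fy", "cx", "cy" (pixels), "position" and "orientation" of the camera in the world. Camera axes: x right, y down, z forward; pixel columns grow to the right and rows downward; lengths in m; the calibration is good to about 2 mm. A picture is of the moment at which its call begins. get_calibration takes no time and is no camera call.
A pose or a line that the arm cannot do raises r.PlanningError and nothing moves.
- r.sign_off(): hands the job in, once; it reports no verdict.
Trained networks look in the newest picture that a camera, given by its name, has taken for a name from the list of things; names that differ only in an ending like _2 or _b are one class to them, and where a whole thing is asked for, a point or a joint stands for the part that bears it (a point fixed in the world has none). Each returns a list of dicts, best first, with "score" (0 to 1); they miss things now and then, are a little off and sometimes report something else, mostly with a low value. They report only what shows in the picture. A call takes as long as a camera call.
- models.boxes_of(thing, camera): "at" ([x, y, z] in m, in world coordinates, good to about 4 mm: the middle of the surface that is visible of it).
- models.regions_of(thing, camera): "pixels" (400x640 bool, what is visible of it).
- models.mark_of(thing, camera): "at" ([x, y, z] in m, in world coordinates, good to about 4 mm: a listed point, or the origin of a listed thing).
Readings, each from a call of its own:
- telemetry.current_t(): time.
- telemetry.current_joints(): joint angles.
- telemetry.current_dq(): joint speeds.
- telemetry.current_joint_efforts(): joint torques, N m.
- telemetry.current_ee_pos(): TCP position.
- telemetry.current_tool_rot(): TCP orientation.
- telemetry.current_wrist_force(): force on the tool from outside, world axes, zero at the start.
- telemetry.current_torque(): the same for the moment, N m.
- telemetry.current_opening(): finger opening in m.
Only numpy, scipy, OpenCV 4.12 (cv2) and the standard library are available. Lean on these libraries where they do the work, as an engineer would, in place of code of your own. Each camera call takes 0.05 s, during which the arm holds its last target.

### The job

Check that the wheel gap of the grinder's split work rest is wide enough: take the wide flat-bladed gauge from the wooden rack and lower its blade into the gap, about midway along the gap, until its collar rests on the top of the work rest, then leave it standing there. Do not drop it in, and leave the other two gauges where they are in the rack.

Things in the scene. Friction and masses are not known exactly. Their poses are not given: they have to be found in the camera images.
- gauge_handle (a point): Wide flat steel gauge, 0.3-0.6 kg, upright in a wooden rack, in any of 3 places. Sizes in mm: blade 10 thick, 40 wide, 45 long; above it a collar 64 x 52, 6 thick, on the rack's rails; on that a flat handle 12 thick, 40 wide, 60 high. Point: handle centre, 36 above collar underside. x: thickness (pinch so), 64 side of collar; y: width, along the row; z up. Raise 125 to pass over the others.
- gap (a point): Straight gap across the top of the work rest, a fixed dark cast block in two halves with bright tops, left or right of the robot. Sizes in mm: top 150 x 120, foot 150 x 170, 80 high; gap 24 wide with 6 mm bevels (36 at the mouth), 120 long, open at both ends, 64 deep. Point: middle of the gap's length and width, level with the flat top. x across the gap, y along it, z up.
- narrow: Narrow flat gauge in the rack, to be left there: same form, collar and heights as the wide one, but blade and handle only 18 mm wide. Origin: centre of the blade's lower end, 111 mm below the handle's top; axes as the wide gauge. Gauges hang 75 mm apart.
- plug: Round gauge in the rack, to be left there: pin of 14 mm, collar of 58 mm and handle of 20 mm diameter, same heights as the others. Origin: centre of the pin's lower end, 111 mm below the handle's top; z up.

How it is judged:
By the outcome, as a careful person would: the job done as asked, in the order asked, and still so for the second after the job is handed in, with the robot touching nothing.
It also fails if it takes over 38 s, if anything falls off the work surface, if the arm or the gripper's body presses on something with over 40 N, if the wrist force passes 120 N, or if a joint passes its speed limit or range.

## Working session

There is one attempt and no reset: what is moved stays moved. The work goes in short steps, each a Python script; the robot and the scene stay as the last script left them, time stands still between calls to the robot, and variables do not carry over. Pictures are saved under pics/ and viewed, and the job is handed in when it is done.

```bash
mkdir -p pics; ls; python3 - <<'E'
from plant import r, vision, models, telemetry
import cv2
for c in ("side","top"):
    im=vision.snapshot(c); cv2.imwrite(f"pics/{c}0.png",im[:,:,::-1])
    print(c,vision.get_calibration(c))
    for n in ("gauge_handle","gap","narrow","plug"):
        print(n,[(d["score"],d["at"]) for d in models.mark_of(n,c)][:3])
print(telemetry.current_t(), telemetry.current_tool_rot(), telemetry.current_ee_pos())
E
```

```text
pics
side {'fx': 420.36357530470525, 'fy': 420.36357530470525, 'cx': 319.29968645142986, 'cy': 202.39306798339388, 'position': array([0.48317939, 0.65561379, 0.69715998]), 'orientation': array([ 0.02002712, -0.03518354,  0.9137935 , -0.40415651])}
gauge_handle [(0.68, [0.4857, -0.145, 0.0989])]
gap [(0.82, [0.5256, 0.2241, 0.0777])]
narrow [(0.81, [0.4627, -0.2189, 0.022])]
plug [(0.73, [0.4415, -0.2866, 0.0157]), (0.42, [0.4598, -0.2181, 0.0216])]
top {'fx': 504.945984665113, 'fy': 504.945984665113, 'cx': 321.39116220845006, 'cy': 197.17186209874484, 'position': array([0.39078396, 0.00712541, 1.20961454]), 'orientation': array([-0.04843397,  0.71198026, -0.69870604,  0.050479  ])}
gauge_handle [(0.6, [0.4869, -0.1424, 0.1012])]
gap [(0.67, [0.5275, 0.2264, 0.0802])]
narrow [(0.57, [0.4649, -0.216, 0.0187])]
plug [(0.67, [0.4377, -0.2934, 0.0208])]
0.5 [-1.34006756e-05  7.90903650e-01  6.11940697e-01 -1.80229592e-06] [0.14435124 0.55658405 0.20196669]
```

View pics/side0.png

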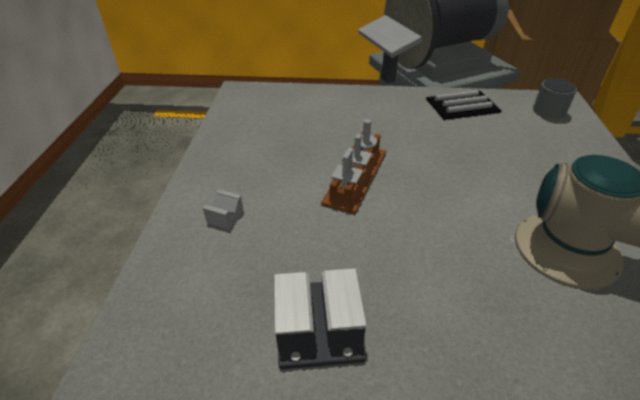

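View pics/top0.png

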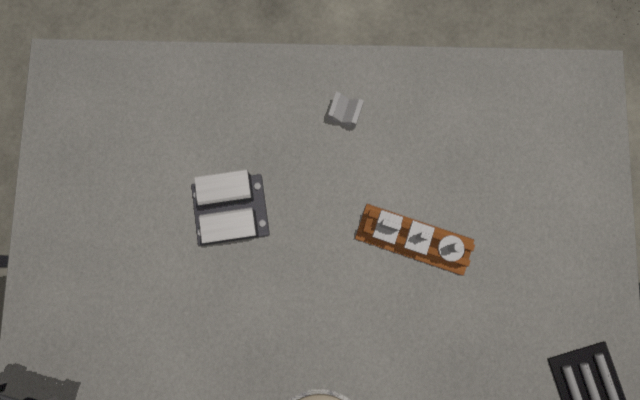

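The top view shows the bright work rest halves near (222,187) and (227,226), with the gap across the world y axis. The rack runs from (388,225), the wide gauge, through (420,238), the narrow one, to (452,250), the plug. I'll zoom in to get the angles.

```bash
cat > h.py <<'E'
import numpy as np, cv2
from scipy.spatial.transform import Rotation as R
def cam(c):
    from plant import vision
    k=vision.get_calibration(c); q=k["orientation"]
    return k, R.from_quat([q[1],q[2],q[3],q[0]]).as_matrix()
def unproj(c,uv,z):
    k,M=cam(c); uv=np.atleast_2d(uv).astype(float)
    d=np.c_[(uv[:,0]-k["cx"])/k["fx"],(uv[:,1]-k["cy"])/k["fy"],np.ones(len(uv))]@M.T
    p=k["position"]; return p+d*((z-p[2])/d[:,2])[:,None]
def proj(c,P):
    k,M=cam(c); q=(np.atleast_2d(P)-k["position"])@M
    return np.c_[q[:,0]/q[:,2]*k["fx"]+k["cx"],q[:,1]/q[:,2]*k["fy"]+k["cy"]]
E
python3 - <<'E'
import cv2,numpy as np
from h import *
im=cv2.imread("pics/top0.png")
a=cv2.resize(im[160:255,180:280],None,fx=6,fy=6,interpolation=cv2.INTER_CUBIC)
b=cv2.resize(im[195:280,350:480],None,fx=6,fy=6,interpolation=cv2.INTER_CUBIC)
cv2.imwrite("pics/gapz.png",a);cv2.imwrite("pics/rackz.png",b)
s=cv2.imread("pics/side0.png")
cv2.imwrite("pics/sidegap.png",cv2.resize(s[255:375,260:380],None,fx=5,fy=5,interpolation=cv2.INTER_CUBIC))
cv2.imwrite("pics/siderack.png",cv2.resize(s[110:220,310:400],None,fx=5,fy=5,interpolation=cv2.INTER_CUBIC))
# bright halves
for c,I,(x0,x1,y0,y1),t in (("top",im,(185,275,165,250),None),("side",s,(265,375,262,362),None)):
    m=np.zeros(I.shape[:2],np.uint8); g=cv2.cvtColor(I,cv2.COLOR_BGR2GRAY)
    m[y0:y1,x0:x1]=(g[y0:y1,x0:x1]>140)
    n,l,st,ce=cv2.connectedComponentsWithStats(m)
    for i in range(1,n):
        if st[i,4]<200: continue
        yx=np.argwhere(l==i)[:,::-1]
        P=unproj(c,yx,0.08)[:,:2]
        rc=cv2.minAreaRect((P*1000).astype(np.float32)); print(c,st[i],rc, P.mean(0))
E
```

```text
top [ 194  169   56   35 1456] ((571.1721801757812, 231.69924926757812), (63.23495864868164, 121.06005859375), 9.412245750427246) [0.57107018 0.23119409]
top [ 199  209   56   34 1437] ((482.8075256347656, 215.99594116210938), (60.48290252685547, 119.52064514160156), 9.465078353881836) [0.48262973 0.21606607]
side [ 322  268   44   60 2044] ((482.2981872558594, 218.8529052734375), (62.86765670776367, 120.86558532714844), 10.001798629760742) [0.48150967 0.22228208]
side [ 274  272   37   61 2049] ((571.010498046875, 233.93783569335938), (60.400020599365234, 121.23092651367188), 9.179461479187012) [0.57078388 0.23729692]
```

View pics/gapz.png

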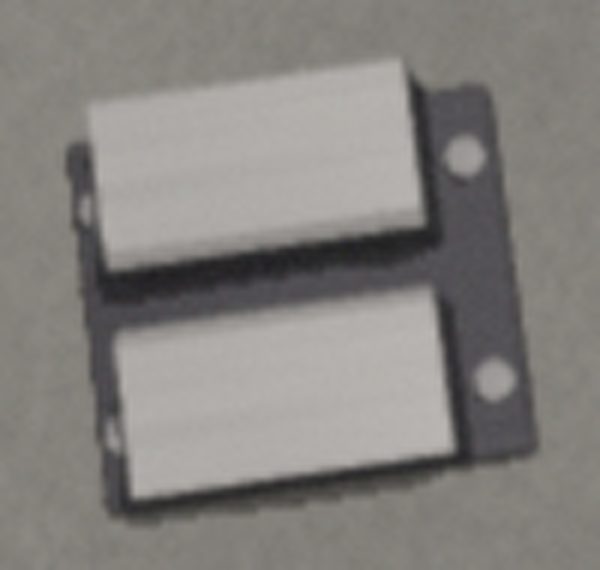

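View pics/rackz.png

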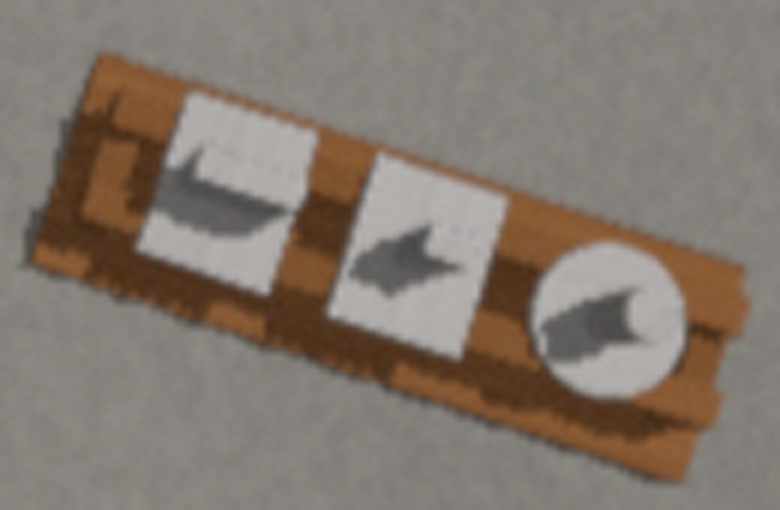

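View pics/sidegap.png

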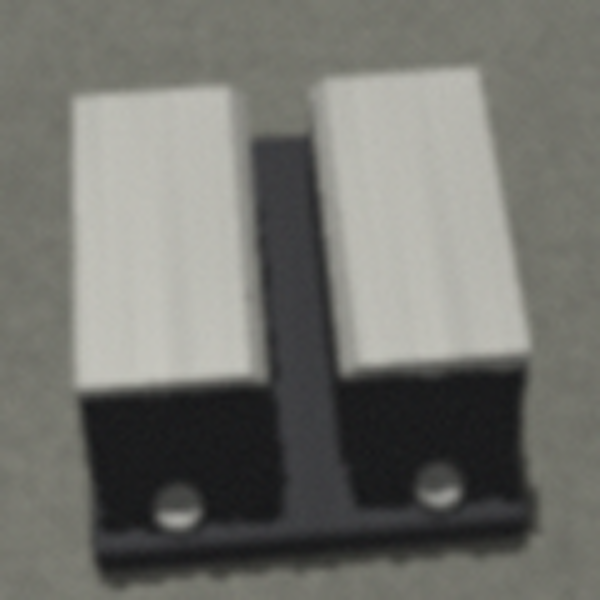

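View pics/siderack.png

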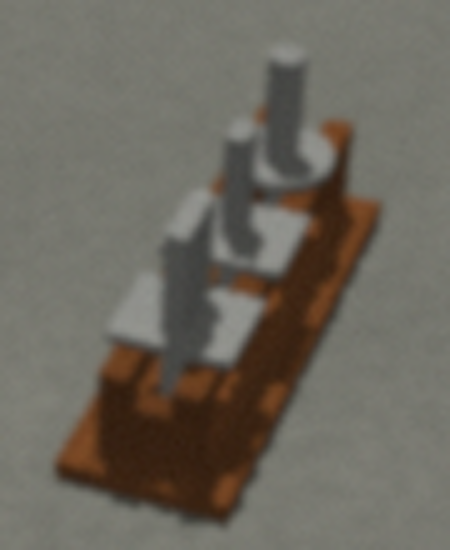

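```bash
python3 - <<'E'
from h import *
f=lambda L,o:(np.array(L)+.5)/6-.5+np.array(o)
C=f([(190,92),(318,130),(270,297),(137,247)],(350,195))
N=f([(378,152),(508,198),(462,360),(327,315)],(350,195))
for q in (C,N):
    P=unproj("top",q,0.070)[:,:2]*1000
    print(P.mean(0).round(1), cv2.minAreaRect(P.astype(np.float32)))
    e=P[1]-P[0]; g=P[2]-P[3]; print([np.degrees(np.arctan2(-v[0],-v[1])) for v in(e,g)], [np.degrees(np.arctan2(v[1],v[0])) for v in (P[0]-P[3],P[1]-P[2])])
RK=unproj("top",f([(100,52),(745,268),(685,482),(32,265)],(350,195)),0.01)[:,:2]; 
for a,b in((0,1),(3,2)):
    v=RK[b]-RK[a]; print("rack",np.degrees(np.arctan2(v[0],v[1])))
# overlay prediction
def box(p,th,sx,sy,z0,z1):
    a=np.array([[x,y,z] for z in(z0,z1) for x,y in((-sx/2,-sy/2),(sx/2,-sy/2),(sx/2,sy/2),(-sx/2,sy/2))])
    M=R.from_euler('z',th,degrees=True).as_matrix(); return a@M.T+np.array([p[0],p[1],0])
import sys
th=-17.2; p=(0.4860,-0.1437)
for c,(x0,y0,x1,y1),n in(("top",(350,195,480,280),"ov_top"),("side",(310,110,400,220),"ov_side")):
    I=cv2.imread(f"pics/{c}0.png"); s=6 if c=="top" else 5
    Z=cv2.resize(I[y0:y1,x0:x1],None,fx=s,fy=s,interpolation=cv2.INTER_CUBIC)
    for B,col in((box(p,th,.064,.052,.064,.070),(0,255,0)),(box(p,th,.012,.040,.070,.130),(0,0,255))):
        u=((proj(c,B)-(x0,y0)+.5)*s-.5).astype(int)
        for k in(0,4): cv2.polylines(Z,[u[k:k+4]],True,col,1)
        for k in range(4): cv2.line(Z,tuple(map(int,u[k])),tuple(map(int,u[k+4])),col,1)
    cv2.imwrite(f"pics/{n}.png",Z)
E
```

```text
[ 487.4 -145.9] ((486.9164123535156, -145.080078125), (52.97265625, 65.88029479980469), 73.90421295166016)
[np.float64(15.616361841726047), np.float64(19.603977790270083)] [np.float64(-18.557423004248157), np.float64(-16.09577632096694)]
[ 464.4 -217.4] ((464.5601806640625, -217.68472290039062), (52.895774841308594, 64.72537994384766), 72.58516693115234)
[np.float64(18.616533253207667), np.float64(17.41480006701311)] [np.float64(-17.572667199490727), np.float64(-16.423369443403367)]
rack -162.3672843254194
rack -162.6730443536503
```

View pics/ov_top.png

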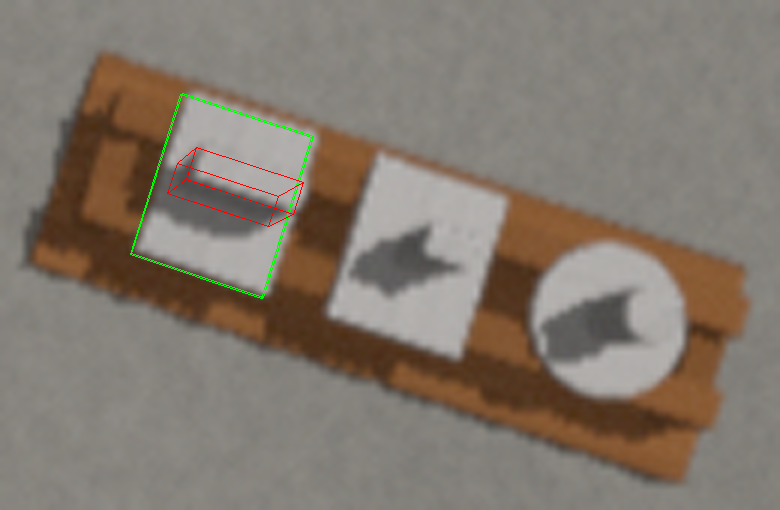

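View pics/ov_side.png

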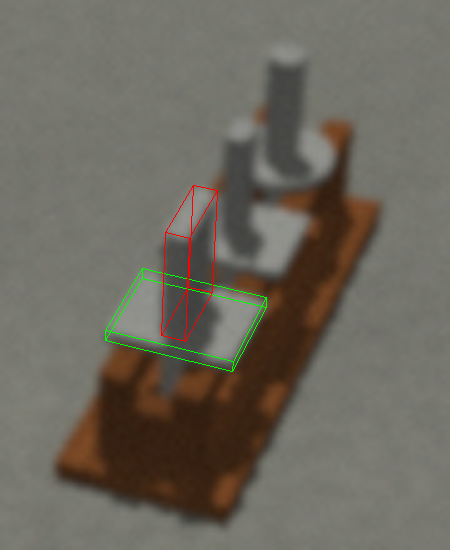

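The model overlay fits both views: the wide gauge is at about (0.486, -0.1445) with yaw -17.4°, and the gap is at about (0.527, 0.225) with yaw +9.6°. Next I approach and grip.

```bash
cat >> h.py <<'E'
def quat(deg):
    q=(R.from_euler('z',deg,degrees=True)*R.from_euler('x',180,degrees=True)).as_quat()
    return [q[3],q[0],q[1],q[2]]
G=(0.486,-0.1445,-17.4); S=(0.527,0.225,9.6)
E
python3 - <<'E'
from plant import *
from plant import r, gripper_to, inverse_kinematics, telemetry as t, vision
from h import *
for o in (0,180):
    print(o,inverse_kinematics([G[0],G[1],.25],quat(G[2]+o)),inverse_kinematics([S[0],S[1],.25],quat(S[2]+o)))
print(t.current_joints())
E
```

```text
0 [-4.26308375e-01  1.48074297e-01  1.55588398e+00 -4.44089210e-16
  1.43763438e+00 -1.22621085e-01] [ 2.82106529e-01  2.50436791e-01  1.42249815e+00 -4.44089210e-16
  1.46865771e+00  1.14554921e-01]
180 None None
[ 1.19602710e+00  2.75905016e-01  1.50495874e+00  2.54264946e-05
  1.36071827e+00 -1.21002280e-01]
```

```bash
python3 - <<'E'
from plant import r, gripper_to, inverse_kinematics, telemetry as t, vision
from h import *
r.move_to([G[0],G[1],.22],quat(G[2]))
print(t.current_t(),t.current_ee_pos(),t.current_opening())
print(r.move_l([G[0],G[1],.106],vel=.1,guard=8))
for c in("top","side"):
    im=vision.snapshot(c); cv2.imwrite(f"pics/{c}1.png",im[:,:,::-1])
print(t.current_t(),t.current_ee_pos(),t.current_wrist_force())
s=cv2.imread("pics/side1.png"); T=cv2.imread("pics/top1.png")
cv2.imwrite("pics/s1.png",cv2.resize(s[80:220,290:430],None,fx=4,fy=4,interpolation=cv2.INTER_CUBIC))
E
```

```text
3.25 [ 0.4862011  -0.14379094  0.21999466] 0.09384881499432716
False
4.6417 [ 0.48650088 -0.14470691  0.10664401] [-0.78022026  1.37161526 -0.65389665]
```

View pics/s1.png

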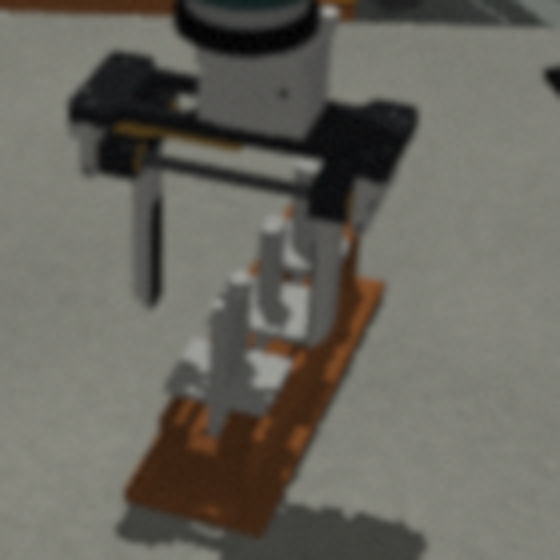

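```bash
python3 - <<'E'
from h import *
p=np.array([.4865,-.1447]);u=np.array([np.cos(np.radians(-17.4)),np.sin(np.radians(-17.4))])
for d in(-.0535,-.047,0,.047,.0535):
  for z in (.0816,): print(d,((proj("side",[*(p+d*u),z])[0]-(290,80))*4).round())
n=np.array([.464,-.217]);print("narrow",((proj("side",[[*n,.0816],[*n,.13]])-(290,80))*4).round())
n=np.array([.486,-.1445]);print("wide",((proj("side",[[*n,.07],[*n,.0816],[*n,.13]])-(290,80))*4).round())
E
```

```text
-0.0535 [314. 373.]
-0.047 [303. 371.]
0 [228. 353.]
0.047 [154. 336.]
0.0535 [144. 333.]
narrow [[267. 284.]
 [272. 219.]]
wide [[228. 369.]
 [229. 353.]
 [232. 287.]]
```

```bash
python3 - <<'E'
from h import *
from plant import r,telemetry as t
print(r.nose_length,t.current_ee_pos(),t.current_tool_rot(),quat(-17.4))
T=cv2.imread("pics/top1.png"); Z=cv2.resize(T[170:290,330:480],None,fx=5,fy=5,interpolation=cv2.INTER_CUBIC)
cv2.imwrite("pics/t1.png",Z)
s=cv2.imread("pics/side1.png")
Z=cv2.resize(s[110:200,310:390],None,fx=7,fy=7,interpolation=cv2.INTER_CUBIC)
p=np.array([.4865,-.1447]);a=np.radians(-17.4);u=np.array([np.cos(a),np.sin(a)]);v=np.array([-u[1],u[0]])
for sg in(-1,1):
  for d in(.047,.0595):
    for w in(-.008,.008):
      q=p+sg*d*u+w*v
      e=((proj("side",[[*q,.0816],[*q,.14]])-(310,110)+.5)*7-.5).astype(int)
      cv2.line(Z,tuple(map(int,e[0])),tuple(map(int,e[1])),(0,0,255),1)
cv2.imwrite("pics/s1b.png",Z)
E
```

```text
0.025 [ 0.48650088 -0.14470691  0.10664401] [ 1.87474819e-04  9.88497328e-01 -1.51236603e-01  6.98627562e-04] [np.float64(6.052779372284902e-17), np.float64(0.9884938868086836), np.float64(-0.1512608202472192), np.float64(-9.262053967608008e-18)]
```

View pics/s1b.png

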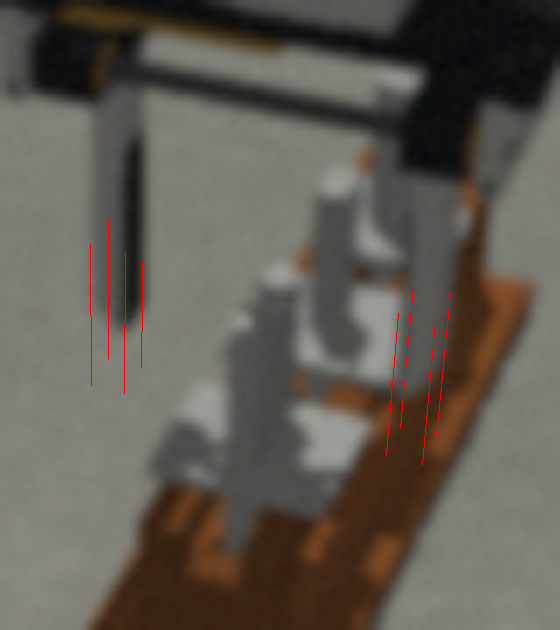

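View pics/t1.png

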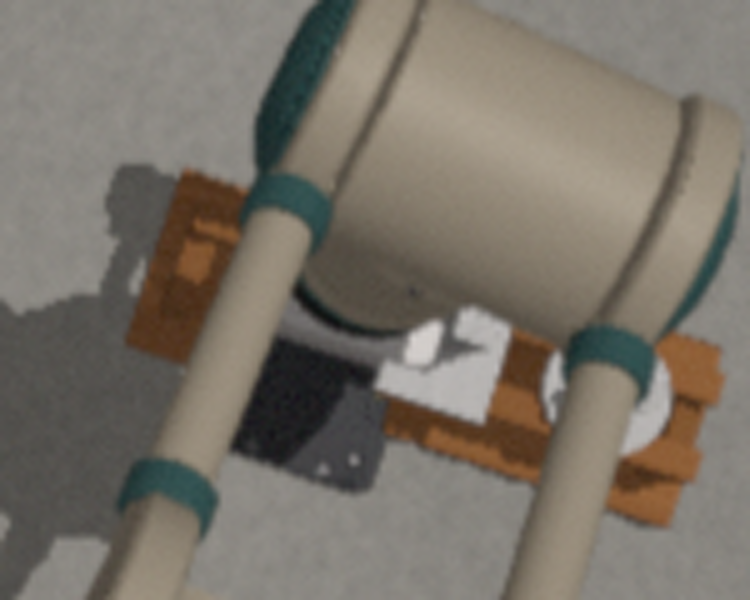

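```bash
python3 - <<'E'
from h import *
p=np.array([.4865,-.1447]);a=np.radians(-17.4);u=np.array([np.cos(a),np.sin(a)]);v=np.array([-u[1],u[0]])
T=cv2.imread("pics/top1.png");Z=cv2.resize(T[170:290,330:480],None,fx=5,fy=5,interpolation=cv2.INTER_CUBIC)
s=cv2.imread("pics/side1.png");Y=cv2.resize(s[60:200,290:430],None,fx=5,fy=5,interpolation=cv2.INTER_CUBIC)
for z,col in((.179,(0,0,255)),(.21,(0,255,0))):
  B=np.array([[*(p+x*u+y*v),z] for x,y in((-.0885,-.0375),(.0885,-.0375),(.0885,.0375),(-.0885,.0375))])
  for im,c,o in((Z,"top",(330,170)),(Y,"side",(290,60))):
    cv2.polylines(im,[((proj(c,B)-o+.5)*5-.5).astype(int)],True,col,1)
cv2.imwrite("pics/t1b.png",Z);cv2.imwrite("pics/s1c.png",Y)
E
```

```text
(no output)
```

View pics/t1b.png

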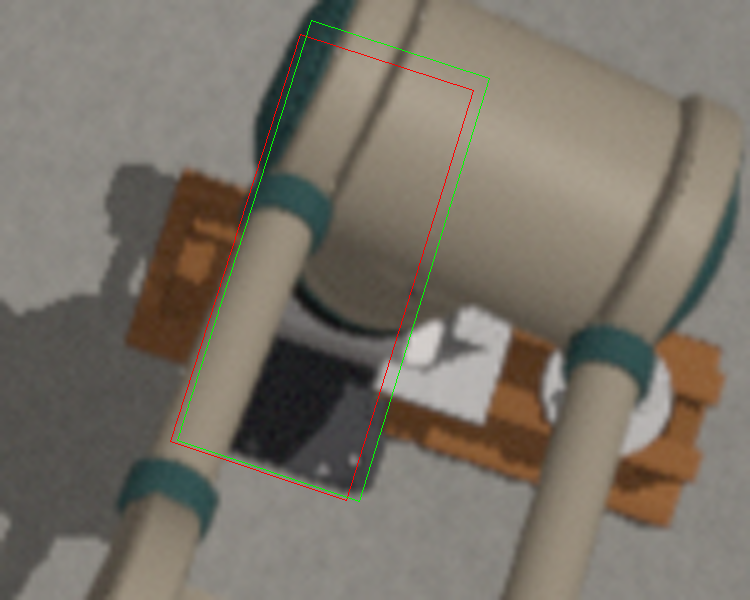

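View pics/s1c.png

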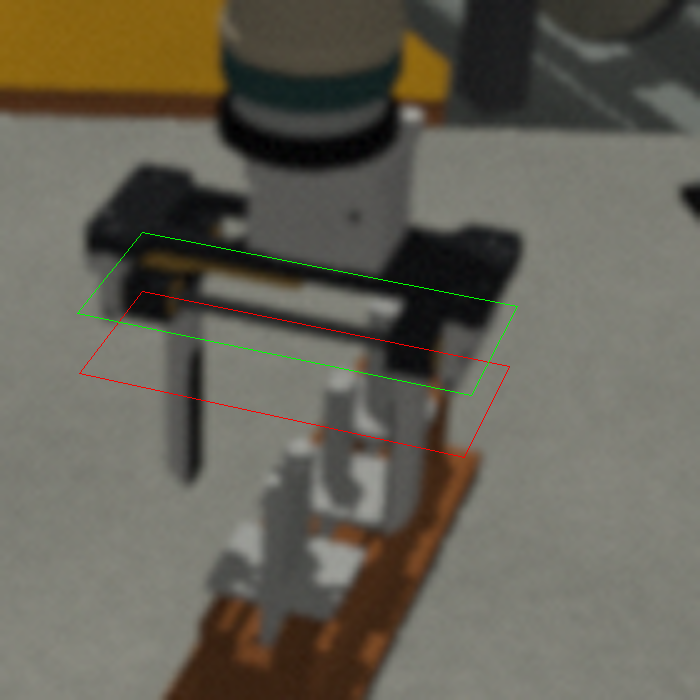

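The top view says the gripper's xy is right, but in the side view the fingertips look about 20 mm higher than telemetry implies. I'll take another look before gripping, in case the arm was still settling.

```bash
python3 - <<'E'
from h import *
from plant import r,telemetry as t,vision
print(t.current_t(),t.current_ee_pos(),t.current_dq().round(4),t.current_joints())
s=vision.snapshot("side")[:,:,::-1].copy()
cv2.imwrite("pics/side2.png",s)
print(t.current_t(),t.current_ee_pos())
p=np.array([.4865,-.1447]);a=np.radians(-17.4);u=np.array([np.cos(a),np.sin(a)])
Y=cv2.resize(s[60:200,290:430],None,fx=5,fy=5,interpolation=cv2.INTER_CUBIC)
for d in(-.053,.053):
  e=((proj("side",[[*(p+d*u),.0816],[*(p+d*u),.179]])-(290,60)+.5)*5-.5).astype(int)
  cv2.line(Y,tuple(map(int,e[0])),tuple(map(int,e[1])),(0,0,255),1)
cv2.imwrite("pics/s2.png",Y)
E
```

```text
4.6417 [ 0.48650088 -0.14470691  0.10664401] [ 0.0006 -0.0005  0.0029  0.0005  0.0011  0.    ] [-4.26285063e-01  2.49562426e-01  1.79685436e+00  2.00222953e-05
  1.09372928e+00 -1.22655872e-01]
4.6917 [ 0.48641274 -0.14470929  0.10659374]
```

View pics/s2.png

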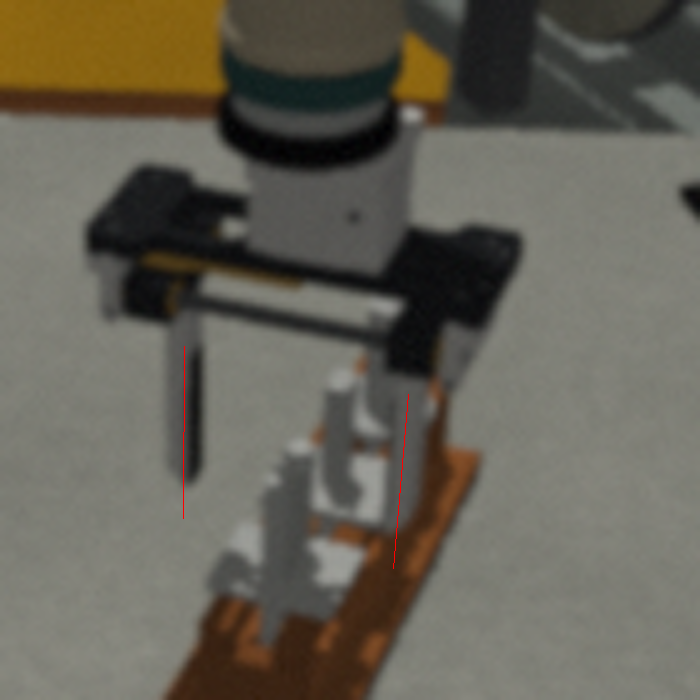

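The arm is settled, and the side image still puts the tips about 7 px too high. I'll partly close around the handle without touching it, then look again to separate a height error from a position error.

```bash
python3 - <<'E'
from h import *
from plant import r,telemetry as t,vision,gripper_to
gripper_to(.034)
print(t.current_t(),t.current_ee_pos(),t.current_opening(),t.current_wrist_force())
for c in("side","top"):
    s=vision.snapshot(c)[:,:,::-1].copy(); cv2.imwrite(f"pics/{c}3.png",s)
    if c=="side": 
        Y=cv2.resize(s[100:200,310:400],None,fx=6,fy=6,interpolation=cv2.INTER_CUBIC)
        p=np.array([.4865,-.1447]);a=np.radians(-17.4);u=np.array([np.cos(a),np.sin(a)])
        for d in(-.017,.017):
          e=((proj("side",[[*(p+d*u),.0816],[*(p+d*u),.179]])-(310,100)+.5)*6-.5).astype(int)
          cv2.line(Y,tuple(map(int,e[0])),tuple(map(int,e[1])),(0,0,255),1)
        cv2.imwrite("pics/s3.png",Y)
E
```

```text
5.7167 [ 0.48599053 -0.14449199  0.105987  ] 0.033996379319413544 [ 0.08445268 -0.7680513   0.19844034]
```

View pics/s3.png

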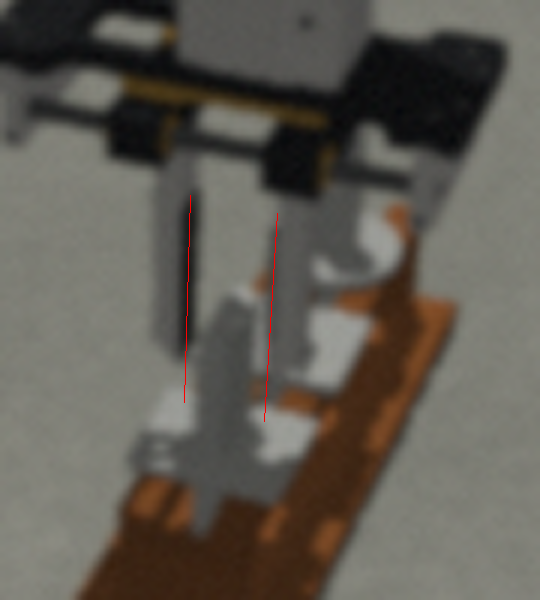

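```bash
python3 - <<'E'
from h import *
from plant import r,telemetry as t,vision,gripper_to
gripper_to(.008,5)
print(t.current_t(),t.current_ee_pos(),t.current_opening(),t.current_wrist_force(),t.current_torque())
s=vision.snapshot("side")[:,:,::-1].copy(); cv2.imwrite(f"pics/side4.png",s)
cv2.imwrite("pics/s4.png",cv2.resize(s[100:200,310:400],None,fx=6,fy=6,interpolation=cv2.INTER_CUBIC))
E
```

```text
6.2917 [ 0.48630972 -0.14461002  0.10599187] 0.011900158318182552 [ 1.5973807  -0.6231127  -1.69624899] [-0.14693087 -0.16078817 -0.07703559]
```

View pics/s4.png

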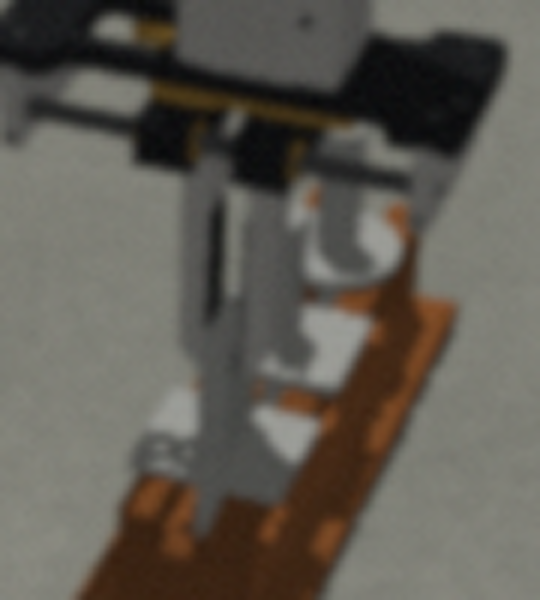

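The fingers stopped at 11.9 mm, so the pads hold the wide handle, but high up: the fingertips clearly don't reach down to the collar. I'll open slightly and do a gentle guarded descent to find the real tip-to-collar height before the firm grip.

```bash
python3 - <<'E'
from h import *
from plant import r,telemetry as t,vision,gripper_to
gripper_to(.026)
print(r.move_l([G[0],G[1],.086],vel=.03,guard=4))
print(t.current_t(),t.current_ee_pos(),t.current_opening(),t.current_wrist_force())
s=vision.snapshot("side")[:,:,::-1].copy(); cv2.imwrite(f"pics/side5.png",s)
cv2.imwrite("pics/s5.png",cv2.resize(s[100:200,310:400],None,fx=6,fy=6,interpolation=cv2.INTER_CUBIC))
E
```

```text
False
7.6083 [ 0.48611015 -0.14454726  0.08602184] 0.025911259515379193 [0.10125925 0.24101905 0.19672915]
```

View pics/s5.png

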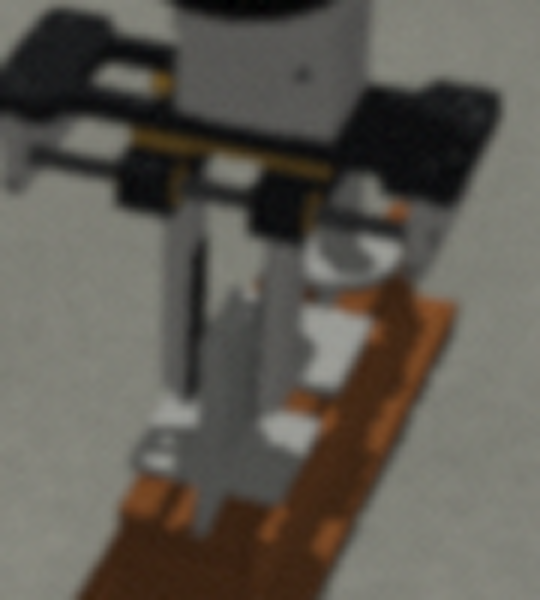

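There was no contact at telemetry z=0.086, where the tips should nominally be below the collar top. The image shows the tips just above the collar, so the true height is about 20 mm above the reading. This is the right grip height, so I grip firmly and lift.

```bash
python3 - <<'E'
from h import *
from plant import r,telemetry as t,vision,gripper_to,models
gripper_to(.006,40)
print(t.current_t(),t.current_opening(),t.current_wrist_force())
r.move_l([G[0],G[1],.216],vel=.12)
print(t.current_t(),t.current_ee_pos(),t.current_opening(),t.current_wrist_force(),t.current_torque())
for c in("side","top"):
    s=vision.snapshot(c)[:,:,::-1].copy(); cv2.imwrite(f"pics/{c}6.png",s)
    print(c,models.mark_of("gauge_handle",c)[:2])
cv2.imwrite("pics/s6.png",cv2.resize(cv2.imread("pics/side6.png")[60:200,300:420],None,fx=5,fy=5,interpolation=cv2.INTER_CUBIC)[:600*5//5+100])
E
```

```text
8.0333 0.011861241163734068 [ 0.30228075 -0.29764519 -0.39461244]
9.2667 [ 0.48537379 -0.14421955  0.21510889] 0.011613643625310512 [-0.21147109 -0.11995111 -3.72275013] [0.02187105 0.09694163 0.00766043]
side [{'at': [0.4857, -0.1463, 0.228], 'score': 0.62}]
top []
```

View pics/s6.png

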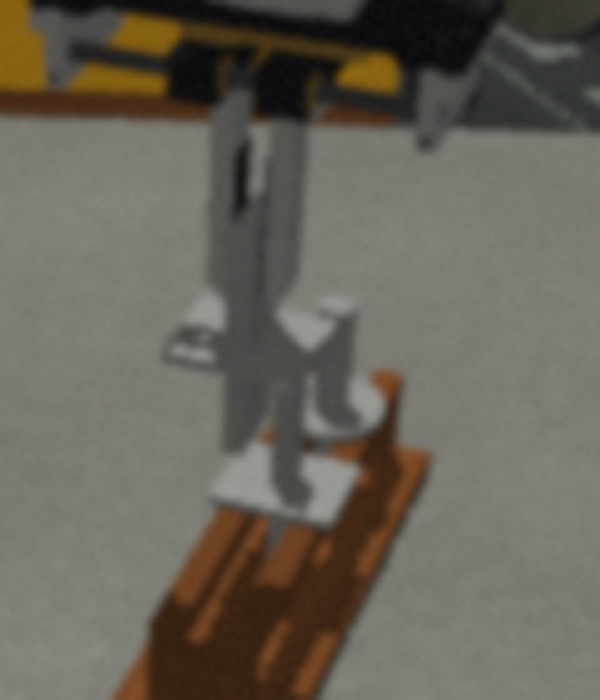

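The wide gauge hangs upright in the gripper and the two others are still in the rack. Next I carry it over the gap and check alignment before lowering.

```bash
python3 - <<'E'
from h import *
from plant import r,telemetry as t,vision,gripper_to,models
r.move_l([S[0],S[1],.216],rot=quat(S[2]),vel=.2)
r.move_l([S[0],S[1],.165],vel=.1)
print(t.current_t(),t.current_ee_pos(),t.current_opening(),t.current_wrist_force())
def box(p,th,sx,sy,z0,z1):
    a=np.array([[x,y,z] for z in(z0,z1) for x,y in((-sx/2,-sy/2),(sx/2,-sy/2),(sx/2,sy/2),(-sx/2,sy/2))])
    M=R.from_euler('z',th,degrees=True).as_matrix(); return a@M.T+np.array([p[0],p[1],0])
h=t.current_ee_pos(); hz=h[2]+.014
for c,(x0,y0,x1,y1) in(("side",(250,190,380,370)),("top",(170,140,290,260))):
    s=vision.snapshot(c)[:,:,::-1].copy(); cv2.imwrite(f"pics/{c}7.png",s)
    print(c,[(m["at"],m["score"]) for n in("gauge_handle","gap") for m in models.mark_of(n,c)[:1]])
    k=600/(y1-y0)
    Z=cv2.resize(s[y0:y1,x0:x1],None,fx=k,fy=k,interpolation=cv2.INTER_CUBIC); cv2.imwrite(f"pics/{c}7z.png",Z)
    for B,col in((box(h,S[2],.064,.052,hz-.036,hz-.030),(0,255,0)),(box(h,S[2],.010,.040,hz-.081,hz-.036),(0,0,255)),(box(S,S[2],.036,.12,.08,.08),(255,0,0))):
        u=((proj(c,B)-(x0,y0)+.5)*k-.5).astype(int)
        for j in(0,4): cv2.polylines(Z,[u[j:j+4]],True,col,1)
        for j in range(4): cv2.line(Z,tuple(map(int,u[j])),tuple(map(int,u[j+4])),col,1)
    cv2.imwrite(f"pics/{c}7o.png",Z)
E
```

```text
12.1333 [0.52744733 0.22498441 0.16537444] 0.011657248519252308 [-0.14773712  0.8086955  -3.56588779]
side [([0.5278, 0.2244, 0.1768], 0.83), ([0.5269, 0.224, 0.0802], 0.84)]
top [([0.5241, 0.2285, 0.1815], 0.75), ([0.5301, 0.2263, 0.0793], 0.65)]
```

View pics/side7o.png

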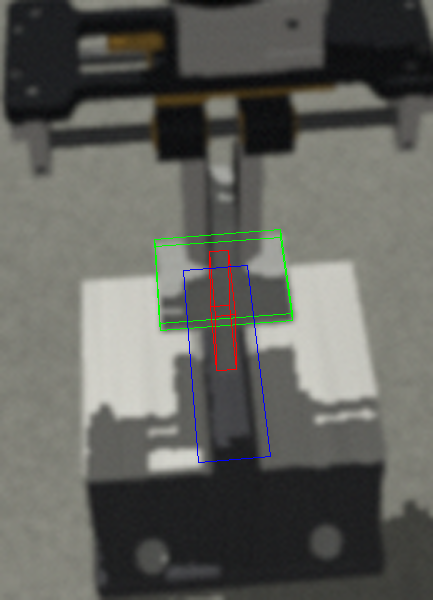

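View pics/side7z.png

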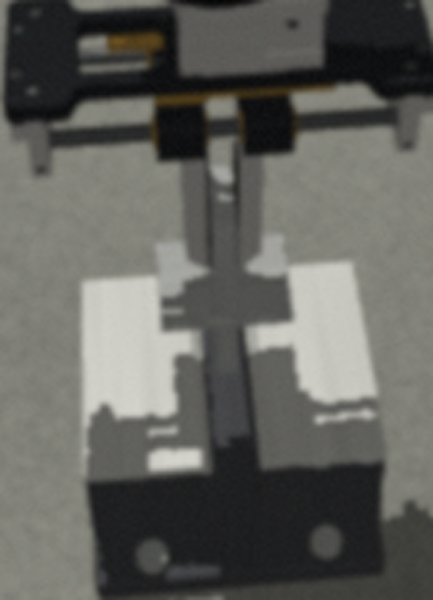

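View pics/top7o.png

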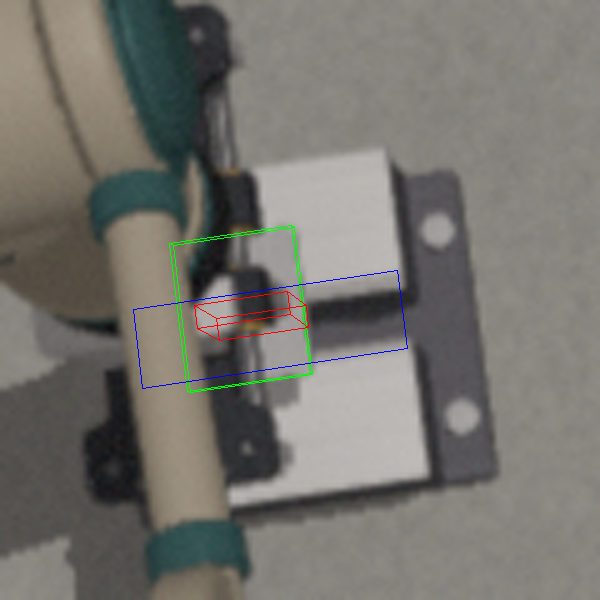

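The collar overlay matches the held gauge, and the blade sits over the middle of the gap. Expected seating is near telemetry z of about 0.102, so I lower it with a force guard.

```bash
python3 - <<'E'
from h import *
from plant import r,telemetry as t,vision,gripper_to,models
a=r.move_l([S[0],S[1],.114],vel=.06,guard=6)
print(a,t.current_t(),t.current_ee_pos(),t.current_wrist_force())
if not a:
    b=r.move_l([S[0],S[1],.092],vel=.015,guard=5)
    print(b,t.current_t(),t.current_ee_pos(),t.current_wrist_force(),t.current_torque())
s=vision.snapshot("side")[:,:,::-1].copy(); cv2.imwrite("pics/side8.png",s)
print(models.mark_of("gauge_handle","side")[:1])
cv2.imwrite("pics/s8.png",cv2.resize(s[190:370,250:380],None,fx=3.3,fy=3.3,interpolation=cv2.INTER_CUBIC))
E
```

```text
False 13.4333 [0.52741554 0.22511331 0.11438436] [-0.30302358 -0.87525498 -2.78738803]
True 14.325 [0.52696881 0.22499573 0.10114449] [-0.50337239 -0.11760977  4.12259405] [-0.0400066  -0.00879397 -0.03576774]
[{'at': [0.5277, 0.2242, 0.1129], 'score': 0.63}]
```

View pics/s8.png

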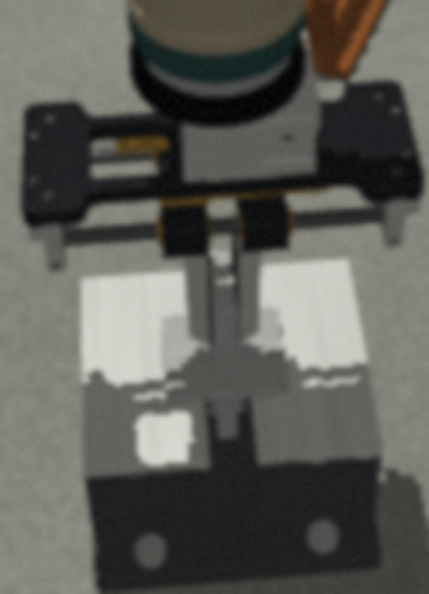

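The contact came at z=0.101 as predicted, and the collar is flat on both halves. I release, retreat straight up, and check.

```bash
python3 - <<'E'
from h import *
from plant import r,telemetry as t,vision,gripper_to,models
gripper_to(.05)
print(t.current_t(),t.current_ee_pos(),t.current_wrist_force())
r.move_l([S[0],S[1],.20],vel=.08)
r.move_l([.36,.05,.30],vel=.2)
print(t.current_t(),t.current_ee_pos(),t.current_wrist_force())
for c in("side","top"):
    s=vision.snapshot(c)[:,:,::-1].copy(); cv2.imwrite(f"pics/{c}9.png",s)
    print(c,[(n,m["at"],m["score"]) for n in("gauge_handle","gap","narrow","plug") for m in models.mark_of(n,c)[:1]])
def box(p,th,sx,sy,z0,z1):
    a=np.array([[x,y,z] for z in(z0,z1) for x,y in((-sx/2,-sy/2),(sx/2,-sy/2),(sx/2,sy/2),(-sx/2,sy/2))])
    M=R.from_euler('z',th,degrees=True).as_matrix(); return a@M.T+np.array([p[0],p[1],0])
out=[]
for c,(x0,y0,x1,y1) in(("side",(250,250,380,370)),("top",(180,150,290,255))):
    s=cv2.imread(f"pics/{c}9.png");k=3.2 if c=="side" else 3.4
    k=3.0
    Z=cv2.resize(s[y0:y1,x0:x1],None,fx=k,fy=k,interpolation=cv2.INTER_CUBIC);Z2=Z.copy()
    for B,col in((box(S,S[2],.064,.052,.08,.086),(0,255,0)),(box(S,S[2],.012,.040,.086,.146),(0,0,255))):
        u=((proj(c,B)-(x0,y0)+.5)*k-.5).astype(int)
        for j in(0,4): cv2.polylines(Z,[u[j:j+4]],True,col,1)
        for j in range(4): cv2.line(Z,tuple(map(int,u[j])),tuple(map(int,u[j+4])),col,1)
    row=np.hstack([Z2,Z]); out.append(cv2.resize(row,(790,int(row.shape[0]*790/row.shape[1]))))
for c,o in zip(("side","top"),out): cv2.imwrite(f"pics/{c}9z.png",o)
E
```

```text
15.1833 [0.52562393 0.22457278 0.09973627] [-0.77154643  0.18026278  0.11784061]
18.0417 [0.36021013 0.05034475 0.29955556] [-0.30127332 -0.3046111   0.53233649]
side [('gauge_handle', [0.526, 0.2265, 0.1121], 0.73), ('narrow', [0.4659, -0.2178, 0.0223], 0.92), ('plug', [0.4404, -0.2879, 0.0194], 0.8)]
top [('gauge_handle', [0.5258, 0.2264, 0.117], 0.7), ('gap', [0.5277, 0.2226, 0.0842], 0.69), ('narrow', [0.4627, -0.2161, 0.0193], 0.84), ('plug', [0.4384, -0.2934, 0.0208], 0.68)]
```

View pics/side9z.png

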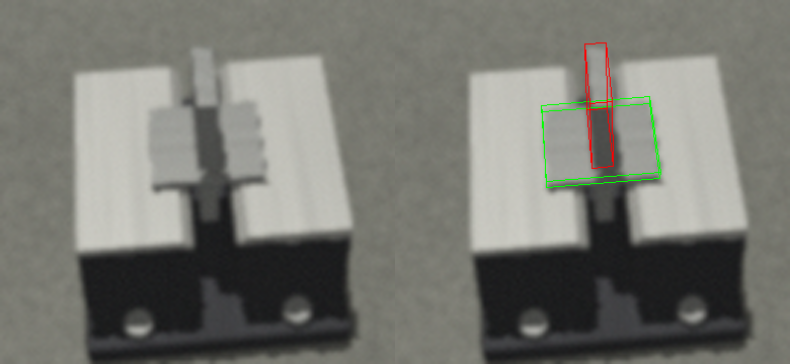

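View pics/top9.png

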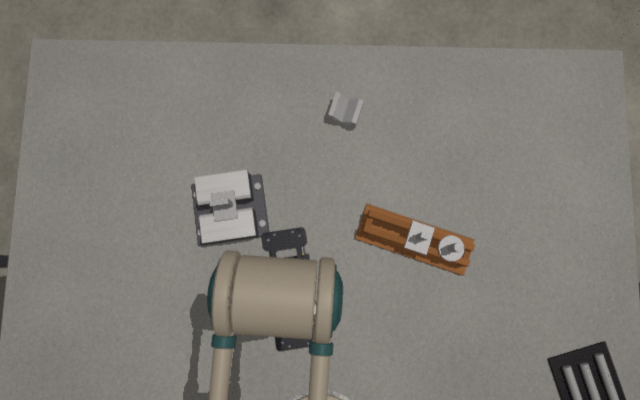

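View pics/side9.png

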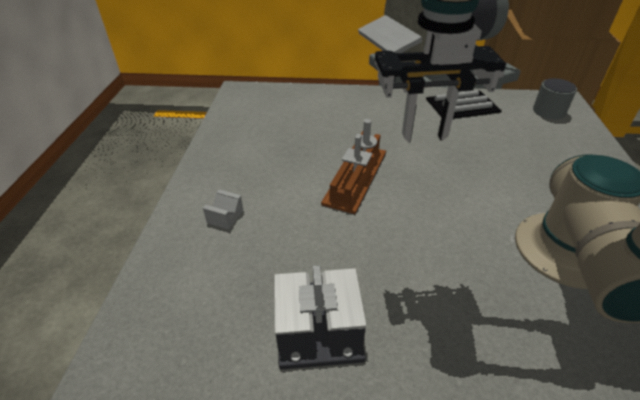

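The gauge stands in the gap at about (224,206) in the top view, upright and seated, with the collar overlay matching. The narrow gauge and the plug are in their places in the rack at (420,238) and (452,250), and the arm is clear.

```bash
python3 - <<'E'
from plant import r
r.sign_off()
E
```

```text
the job is handed in; nothing more can be done
```

The wide gauge is standing in the wheel gap, blade in and collar resting on both halves of the work rest. I handed the job in at about 18 s.

- **Lowering:** I lowered it slowly with a force guard. It touched down at telemetry z = 0.101, against 0.102 expected, and I let go only after the collar was resting on the top.
- **Last checks:** Both cameras show it upright, with its handle centre at about (0.526, 0.226, 0.115). That is within about 2 mm of the middle of the gap. The narrow gauge and the plug are unmoved in the rack, and the arm touches nothing.
- **One disagreement:** The side camera showed the gripper about 20 mm higher than telemetry said. A gentle guarded descent met no contact where the reading put the fingertips below the collar top, which fits the camera. I therefore gripped and seated the gauge by the picture and the contact force. I did not find the cause of the offset.
- **Missed detection:** In the last side picture the network did not report the gap, which the gauge partly covers. The top view found it.

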